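# Snap the release tag onto the batch tub's eye

## Robot

A 6-joint arm with a two-finger parallel gripper is mounted at the origin on the work surface. World frame = base frame: x ahead of the robot, y to its left, z up, the work surface at z = 0. Lengths are in m, angles in rad, forces in N, time in s.
With the tool pointing down it reaches from about 0.3 to 0.775 m from the base axis. Payload 14.6 kg.
Tool frame: the origin (TCP) lies on the centre line of the jaws, within the pads' length; the fingertips stand 17 mm ahead of it and the grasp point (between the pads) lies 2 mm behind it; z points along the fingers, x is the direction in which the jaws open and shut, and the axes are right-handed (so a half turn about z gives the same grasp; the last joint's range is limited). The gripper opens to 94 mm and grips with 3 to 60 N. Pads are 16 mm wide; open, the fingers measure 119 mm over their backs; the gripper's body (75 mm by 177 mm) begins 78 mm behind the grasp point.
Start: joints at [-1.411, 0.3, 1.521, -0, 1.321, -0.067], TCP at [0.124, -0.536, 0.222] pointing down, gripper open.
Joint ranges: [-3.03, 3.03], [-0.79, 2.21], [0.23, 2.52], [-1.04, 4.18], [0, 3.07], [-2.55, 2.55]. Speed limits (rad/s): [2.22, 2.22, 2.57, 3.14, 3.14, 3.14].

## Interface

Orientations are given as [roll, pitch, yaw] about the fixed x, y, z axes, in that order (R = Rz(yaw) Ry(pitch) Rx(roll)).
In Python, from station import ctrl gives the robot as it stands. The module is installed in compiled form; this text tells all that it offers.
- The arm moves only by the tool drive_tool, never from a script. Its argument "increments" is a list of rows, each a list of 3 entries, a list of its own where there are three numbers: the turn, a rotation vector about the tool's x, y, z in degrees, then the shift along the tool's x, y, z in mm, then the opening, from 0 (shut) to 1 (fully open). In form: [[[ax, ay, az], [dx, dy, dz], hand], ...]. A call has 1 to 20 rows; each row shifts and turns the commanded pose from where the row before left it, along the tool's axes as they then stand; what a row does not reach is not made up. A row lasts 1/8 s, in which the tool goes at most 62.5 mm and 10.7 degrees, less where a joint would pass 70% of its speed; a pose out of reach is approached as far as the arm can. A call with a gripper value outside its range is refused whole. The fingers move at their own pace and stop on an object; "squeeze" is the grip in N (left out, the last holds). Time passes only in rows, so rows that do not move let the fingers close. It gives the time, the measured TCP pose, the force and the opening at its end, in the units of the state.
- ctrl.get_obs(): the state, without advancing time (a new reading comes with each control period).
- ctrl.camera(name): name is "side" or "top"; returns the picture (480x640x3 uint8, red, green, blue); there is no depth.
- ctrl.calibration(name): a dict with "fx", "fy", "cx", "cy" (pixels), "k1" (the pictures are not rectified: a ray, as slopes to the right and down, at radius r is drawn at 1 + k1 r^2 times it, then the intrinsics apply), "rvec" (rotation vector, rad) and "tvec" (3), from world to camera coordinates, as OpenCV has them. Camera axes: x right, y down, z forward; pixel columns grow to the right and rows downward; lengths in m; the calibration is good to about 2 mm. A picture is of the moment at which its call begins. calibration takes no time and is no camera call.
- ctrl.hand_in(): hands the job in, once; it reports no verdict.
The state is a dict: "time_s": time; "qpos": joint angles; "joint_vel": joint speeds; "tau": joint torques, N m; "ee_pos": TCP position; "eef_rot": TCP orientation; "force": force on the tool from outside, world axes, zero at the start; "moment": the same for the moment, N m; "grip_width": finger opening in m.
Only numpy, scipy, OpenCV 4.12 (cv2) and the standard library are available. Lean on these libraries where they do the work, as an engineer would, in place of code of your own. Each camera call takes 0.05 s, during which the arm holds its last target.

## Task

The chocolate batch in the cream tub is released: snap the blue tag's sprung hook onto the upright post of the orange eye in front of the tub, so the post pushes the gate in and the gate springs shut behind it. Then tug the tag back against the closed gate with about 10 N for half a second to prove that it holds, and let go, leaving the tag lying flat on the bench, hooked on. Never load the eye beyond 20 N, and leave the red tag and the other things on the bench where they are.

Things in the scene. Friction and masses are not known exactly. Their poses are not given: they have to be found in the camera images.
- tag: Blue release tag, one rigid 0.17 kg piece lying flat. Origin: underside of the middle of its blue handle (80 long in x, 24 wide in y, 20 high; grip across the width). +x runs along the handle to the mouth of its dark steel snap hook, +z up. The hook is a U-shaped jaw, z 6 to 14, open to +x: inner bottom at x = 64, prongs' inner faces at y = -8 and +8, outer -16 and +16.
- tag_jaw (a point): Centre of the jaw's space, 80 mm along +x from the tag's origin, 10 above its underside. The prongs reach x = 102 from the tag's origin, then flare out to x = 113 as a lead-in about 30 wide. Hooked on, the post's centre lies between x = 69 (on the jaw's bottom) and x = 88 (bearing on the closed gate).
- tag_gate (a joint): Angle (rad) of the brass gate, 6 thick, that closes the blue tag's mouth at x = 93 to 99: 0 shut, up to 1.5 folded inwards (towards -x); it never opens outwards and its spring drives it shut. The post must push with about 4 N at first, up to about 7 N along the tag's x to open it; it springs shut once the post's centre is 1 to 3 mm from bearing on the jaw's bottom.
- dock: Fixed dock carrying the cream tub (56 high, 420 wide in y, from x = 85 on). Origin on the bench, +x to the tub. In front is the eye, a closed orange steel staple: front post 10 diameter, 65 high, top bar to a rear post 60 behind. It is clamped in a slotted strip (26 wide, 2.5 high, x = -20 to 85): the front post stands on the dock's x axis, ANYWHERE from x = -10 to +10. That place is not reported.
- dock_eye (a point): Nominal middle of the range of the eye's front post, 10 mm above the dock's origin; the post itself stands up to 10 mm before or behind it along the dock's x. Come from the dock's -x side with the tag level, its underside 5 to 10 mm clear of the bench (it rubs otherwise), its +x along the dock's +x. Post and jaw are rigid: find contact by feel; a mm of overtravel can cost many newtons.
- red_tag: Red hold tag of the same shape, size and axes as the blue one, lying on the other side of the bench. Not to be used: leave it alone.
- sanitiser: White bottle, 68 across, 190 high, origin under its centre. Leave it alone.
- bowl: Steel bowl, 140 across, 60 high, origin under its centre. Leave it alone.
- jar: Amber jar with white lid, 72 across, 100 high, origin under its centre. Leave it alone.
- tin: Bare metal tin, 74 across, 90 high, origin under its centre. Leave it alone.
- scraper: Scraper with a green handle, lying along its x. Leave it alone.
- brush: Brush with a white handle, lying along its x. Leave it alone.

How it is judged:
By the outcome, as a careful person would: the job done as asked, in the order asked, and still so for the second after the job is handed in, with the robot touching nothing.
It also fails if it takes over 56 s, if anything falls off the work surface, if the arm or the gripper's body presses on something with over 40 N, if the wrist force passes 120 N, or if a joint passes its speed limit or range.

## Working session

There is one attempt and no reset: what is moved stays moved. The work goes in short steps, Python scripts to look and compute and a tool call to move; the robot and the scene stay as the last step left them, time stands still between calls to the robot, and variables do not carry over. Pictures are saved under pics/ and viewed, and the job is handed in when it is done.

Besides the shell and the picture viewer there is one more tool, called after "Emit:" as name([rows], argument=value, ...), one row to a line, values as JSON. drive_tool: Moves the arm, as the interface text tells. Its arguments: {"type":"object","properties":{"increments":{"type":"array"},"squeeze":{"type":"number"}},"required":["increments"]}

```bash
mkdir -p pics; python3 - <<'E'
from station import ctrl
import cv2
print(ctrl.get_obs())
for n in("side","top"):
    print(n,ctrl.calibration(n))
    cv2.imwrite(f"pics/{n}0.png",cv2.cvtColor(ctrl.camera(n),cv2.COLOR_RGB2BGR))
E
```

```text
{'time_s': 0.0, 'qpos': array([-1.41059866e+00,  3.00471706e-01,  1.52157164e+00,  1.92745526e-05,
        1.32069893e+00, -6.66104981e-02]), 'joint_vel': array([-0.00075742,  0.00180831, -0.00021215, -0.00114727, -0.00071892,
        0.00016809]), 'tau': array([ 1.24827537e-03, -5.31802011e+01, -3.52735913e+01,  7.09236693e-02,
        2.43535725e-02, -1.13077563e-04]), 'ee_pos': array([ 0.12363563, -0.53567832,  0.22188998]), 'eef_rot': array([-3.14149751e+00,  1.14583292e-03, -1.34399289e+00]), 'force': array([ 0.42533626, -0.01122307,  0.31760265]), 'moment': array([0.0223543 , 0.01456172, 0.01738894]), 'grip_width': 0.0937207643366878}
side {'fx': 522.0648779868613, 'fy': 522.0648779868613, 'cx': 316.3051695324929, 'cy': 235.38824491006815, 'k1': -0.13684182906877712, 'rvec': array([ 2.19601464, -0.18379138,  0.10106173]), 'tvec': array([-0.46133353,  0.09130888,  1.44188242])}
top {'fx': 613.2511469432111, 'fy': 613.2511469432111, 'cx': 317.3779786860635, 'cy': 243.73543266998095, 'k1': -0.18257072169706928, 'rvec': array([ 2.13866646, -2.18347942,  0.13363262]), 'tvec': array([-0.00719957,  0.48888786,  1.61282406])}
```

View pics/side0.png

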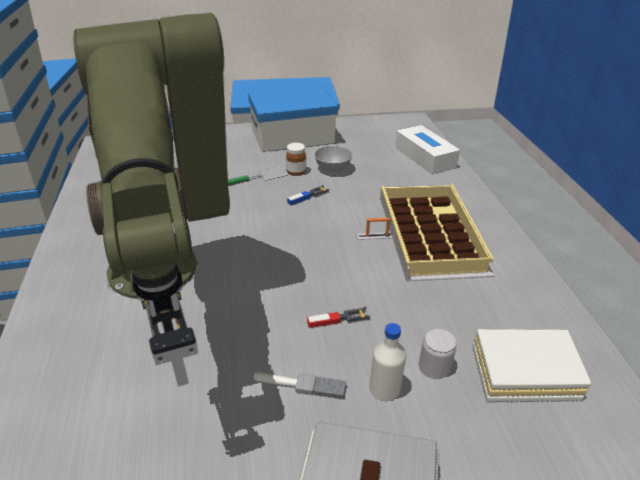

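View pics/top0.png

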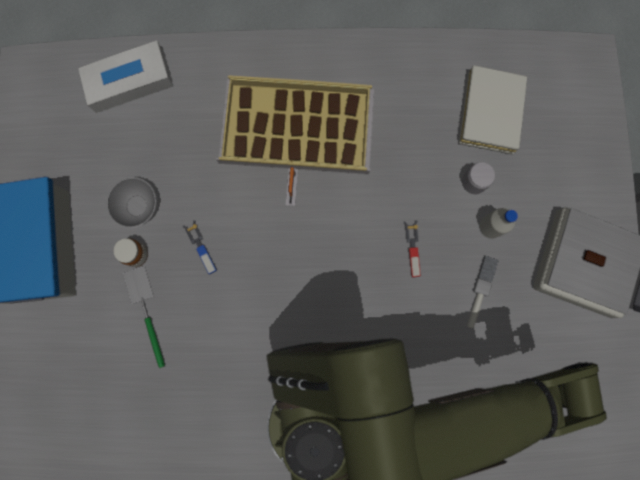

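The side view shows the blue tag near (308,195), the red tag near (338,317), and the orange eye near (377,228) in front of the tub. In the top view the blue tag is near (203,250), the eye near (291,187) and the strip around (291,190). Next I'll measure them.

```bash
cat > h.py <<'E'
import numpy as np, cv2
from station import ctrl
def setup(n):
    c=ctrl.calibration(n);K=np.array([[c['fx'],0,c['cx']],[0,c['fy'],c['cy']],[0,0,1.]])
    # radial: x_d = x(1+k1 r^2) 
    return K,np.array([c['k1'],0,0,0.]),np.array(c['rvec']),np.array(c['tvec'])
def ray(n,uv):
    K,D,r,t=setup(n);R=cv2.Rodrigues(r)[0]
    p=cv2.undistortPointsIter(np.array(uv,float).reshape(-1,1,2),K,D,None,None,(3,50,1e-10)).reshape(-1,2)
    return -R.T@t,(np.c_[p,np.ones(len(p))]@R)
def plane(n,uv,z):
    o,d=ray(n,uv);return o+d*((z-o[2])/d[:,2])[:,None]
def proj(n,P):
    K,D,r,t=setup(n);return cv2.projectPoints(np.array(P,float).reshape(-1,1,3),r,t,K,D)[0].reshape(-1,2)
def tri(a,b):
    o1,d1=ray("side",a);o2,d2=ray("top",b);d1=d1[0];d2=d2[0]
    s=np.linalg.lstsq(np.c_[d1,-d2],o2-o1,rcond=None)[0]
    p=o1+s[0]*d1;q=o2+s[1]*d2;return (p+q)/2,np.linalg.norm(p-q)
E
python3 - <<'E'
from h import *
a=cv2.imread("pics/top0.png");b=cv2.imread("pics/side0.png")
cv2.imwrite("pics/t_tag.png",cv2.resize(a[215:280,175:235],None,fx=9,fy=9,interpolation=cv2.INTER_CUBIC))
cv2.imwrite("pics/t_eye.png",cv2.resize(a[155:215,260:330],None,fx=9,fy=9,interpolation=cv2.INTER_CUBIC))
cv2.imwrite("pics/s_eye.png",cv2.resize(b[205:250,345:405],None,fx=12,fy=12,interpolation=cv2.INTER_CUBIC))
for n,im,box in(("top",a,(180,215,240,280)),("side",b,(280,180,335,210))):
    hsv=cv2.cvtColor(im,cv2.COLOR_BGR2HSV)
    m=cv2.inRange(hsv,(105,120,50),(130,255,255));x0,y0,x1,y1=box
    ys,xs=np.nonzero(m[y0:y1,x0:x1]);print(n,len(xs),xs.min()+x0,xs.max()+x0,ys.min()+y0,ys.max()+y0)
    print(cv2.minAreaRect(np.c_[xs+x0,ys+y0].astype(np.float32)))
for n,im,box in(("top",a,(270,160,310,215)),("side",b,(350,205,400,250))):
    hsv=cv2.cvtColor(im,cv2.COLOR_BGR2HSV);x0,y0,x1,y1=box
    m=cv2.inRange(hsv,(3,130,60),(16,255,255))
    ys,xs=np.nonzero(m[y0:y1,x0:x1]);print(n,len(xs));
    for y in sorted(set(ys)): print(y+y0, sorted(xs[ys==y]+x0))
E
```

```text
top 70 197 206 245 255
((201.30003356933594, 249.60003662109375), (8.497057914733887, 8.049844741821289), 63.43495178222656)
side 116 288 310 191 204
((298.8150939941406, 197.50686645507812), (7.373592853546143, 23.40822982788086), 69.44395446777344)
top 75
167 [np.int64(291), np.int64(292)]
168 [np.int64(291), np.int64(292)]
169 [np.int64(291), np.int64(292)]
170 [np.int64(291), np.int64(292), np.int64(293)]
171 [np.int64(291), np.int64(292), np.int64(293)]
172 [np.int64(290), np.int64(291), np.int64(292), np.int64(293)]
173 [np.int64(290), np.int64(291), np.int64(292), np.int64(293)]
174 [np.int64(290), np.int64(291), np.int64(292), np.int64(293)]
175 [np.int64(290), np.int64(291), np.int64(292)]
176 [np.int64(290), np.int64(291), np.int64(292)]
177 [np.int64(290), np.int64(291), np.int64(292)]
178 [np.int64(290), np.int64(291), np.int64(292)]
179 [np.int64(290), np.int64(291), np.int64(292)]
180 [np.int64(290), np.int64(291), np.int64(292)]
181 [np.int64(290), np.int64(291), np.int64(292)]
182 [np.int64(290), np.int64(291)]
183 [np.int64(290), np.int64(291)]
184 [np.int64(290), np
[... 2576 characters left out ...]
367), np.int64(368), np.int64(387), np.int64(388), np.int64(399)]
226 [np.int64(367), np.int64(368), np.int64(387), np.int64(388), np.int64(399)]
227 [np.int64(367), np.int64(368), np.int64(387), np.int64(388), np.int64(399)]
228 [np.int64(367), np.int64(368), np.int64(387), np.int64(388)]
229 [np.int64(367), np.int64(368), np.int64(387), np.int64(388)]
230 [np.int64(367), np.int64(368), np.int64(387)]
231 [np.int64(367), np.int64(368), np.int64(386), np.int64(387)]
232 [np.int64(367), np.int64(386), np.int64(387)]
233 [np.int64(366), np.int64(367), np.int64(386), np.int64(387)]
234 [np.int64(366), np.int64(367), np.int64(386), np.int64(387)]
235 [np.int64(366), np.int64(367), np.int64(368)]
```

```bash
true
```

```text
(no output)
```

View pics/t_tag.png

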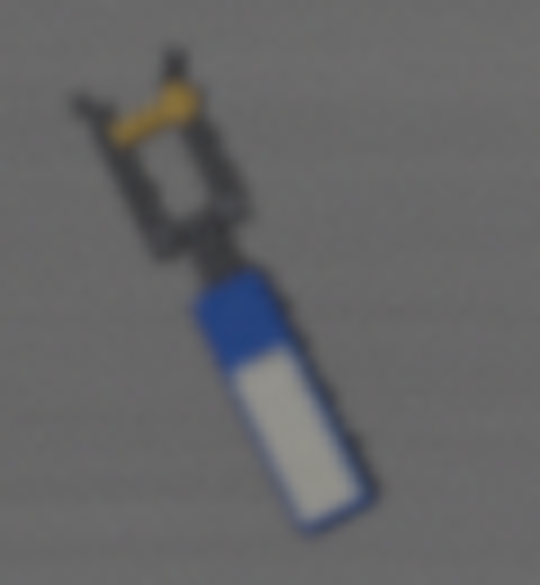

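View pics/t_eye.png

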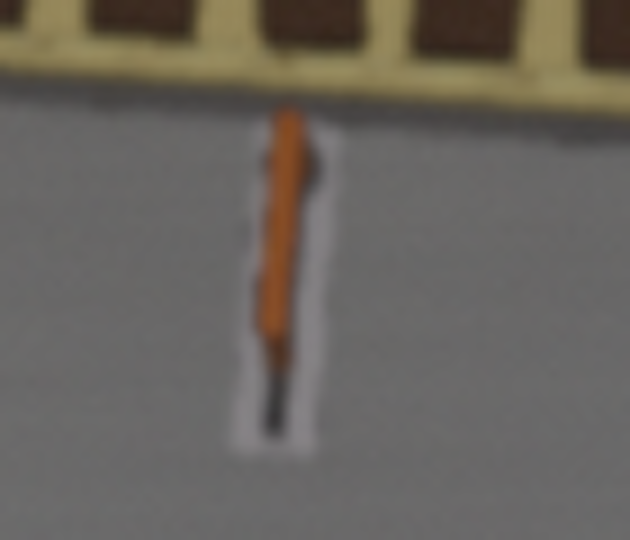

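View pics/s_eye.png

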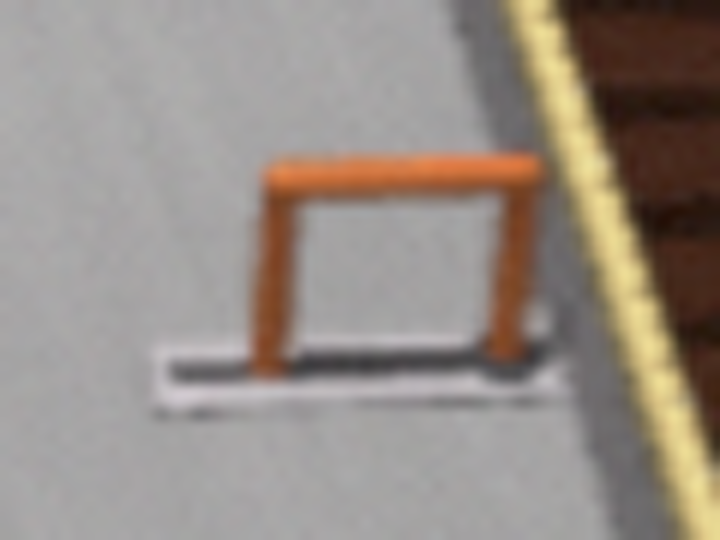

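```bash
python3 - <<'E'
from h import *
np.set_printoptions(precision=4,suppress=True)
def c(x0,y0,s,pts): return np.array([[x0+(x+.5)/s-.5,y0+(y+.5)/s-.5] for x,y in pts])
H=plane("top",c(175,215,9,[(197,310),(258,268),(377,495),(308,533)]),.02)
print("handle",H,"sides",np.linalg.norm(H-np.roll(H,-1,0),axis=1),H.mean(0))
ax=(H[0]+H[1]-H[2]-H[3])/2;print("yaw",np.degrees(np.arctan2(ax[1],ax[0])))
J=plane("top",c(175,215,9,[(78,103),(176,50),(120,132),(180,100),(165,252),(243,210)]),.014)
print("hook",J); m=(J[2]+J[3])/2; d=m-H.mean(0);print("gate mid from centre",np.linalg.norm(d),np.degrees(np.arctan2(d[1],d[0])))
S=plane("top",c(260,155,9,[(230,452),(316,455),(342,128),(262,122)]),.0025)
print("strip",S,np.linalg.norm(S-np.roll(S,-1,0),axis=1))
d=(S[2]+S[3]-S[0]-S[1])/2;print("strip yaw",np.degrees(np.arctan2(d[1],d[0])))
B=plane("top",c(260,155,9,[(273,335),(289,110)]),.065);d=B[1]-B[0];print("bar",B,np.linalg.norm(d),np.degrees(np.arctan2(d[1],d[0])))
P=plane("side",c(345,205,12,[(267,375),(505,360)]),.0025);print("posts side base",P,np.linalg.norm(P[1]-P[0]))
P=plane("side",c(345,205,12,[(281,165),(522,160)]),.065);d=P[1]-P[0];print("post tops side",P,np.linalg.norm(d),np.degrees(np.arctan2(d[1],d[0])))
P=plane("side",c(345,205,12,[(158,350),(158,408),(575,396)]),.0025);d=P[2]-P[1];print("strip side",P,np.linalg.norm(d),np.degrees(np.arctan2(d[1],d[0])))
# tub front edge: yellow mask in top image
im=cv2.imread("pics/top0.png");
cv2.imwrite("pics/t_tub.png",cv2.resize(im[65:185,210:385],None,fx=4.5,fy=4.5,interpolation=cv2.INTER_CUBIC))
hsv=cv2.cvtColor(im,cv2.COLOR_BGR2HSV);m=cv2.inRange(hsv,(20,70,80),(35,255,255));m[:, :200]=0;m[:,400:]=0;m[180:]=0
ys,xs=np.nonzero(m)
e=np.array([(x,ys[xs==x].max()+.5) for x in range(226,364)],float);W=plane("top",e,.056)
k=np.polyfit(W[:,1],W[:,0],1);r=W[:,0]-np.polyval(k,W[:,1]);print("tub edge: dx/dy",k,"resid",r.std(),"yaw",-np.degrees(np.arctan(k[0])))
E
```

```text
handle [[0.4821 0.3104 0.02  ]
 [0.4945 0.2919 0.02  ]
 [0.4253 0.2558 0.02  ]
 [0.4143 0.2767 0.02  ]] sides [0.0223 0.078  0.0236 0.0757] [0.4541 0.2837 0.02  ]
yaw 26.975482418275405
hook [[0.5469 0.3485 0.014 ]
 [0.5625 0.3184 0.014 ]
 [0.5377 0.3355 0.014 ]
 [0.5471 0.3171 0.014 ]
 [0.5007 0.3215 0.014 ]
 [0.513  0.2976 0.014 ]]
gate mid from centre 0.09824560579302573 25.735694028800634
strip [[0.6014 0.0689 0.0025]
 [0.5999 0.0426 0.0025]
 [0.7022 0.0331 0.0025]
 [0.7046 0.0577 0.0025]] [0.0263 0.1027 0.0247 0.1038]
strip yaw -5.767663505417325
bar [[0.6245 0.0528 0.065 ]
 [0.6925 0.0471 0.065 ]] 0.06823083118384039 -4.779008879980003
posts side base [[0.6302 0.0481 0.0025]
 [0.6912 0.0447 0.0025]] 0.06101558992748101
post tops side [[0.6302 0.0498 0.065 ]
 [0.6894 0.0425 0.065 ]] 0.05966082535781337 -7.059762124147987
strip side [[0.6057 0.063  0.0025]
 [0.6    0.039  0.0025]
 [0.7043 0.027  0.0025]] 0.10498096003650502 -6.564550619360253
tub edge: dx/dy [0.0955 0.6957] resid 0.0008151963550083573 yaw -5.457616433483951
```

Measured so far:

| Item | Position (m) | Yaw |
|---|---|---|
| Blue tag | (0.454, 0.284) | about 26.4° |
| Front post | (0.630, 0.051) | dock about -5.5° |

The handle measures 78 × 23 mm and the posts are about 60 mm apart, which matches the sizes given. Next I'll turn the tool and travel across.

Emit:
drive_tool([
  [[0,0,-6.7],[0,0,-20],1],
  [[0,0,-6.7],[0,0,-20],1],
  [[0,0,0],[-27,-44,0],1],
  [[0,0,0],[-27,-44,0],1],
  [[0,0,0],[-27,-44,0],1],
  [[0,0,0],[-27,-44,0],1],
  [[0,0,0],[-27,-44,0],1],
  [[0,0,0],[-27,-44,0],1],
  [[0,0,0],[-27,-44,0],1],
  [[0,0,0],[-27,-44,0],1],
  [[0,0,0],[-27,-44,0],1],
  [[0,0,0],[-27,-44,0],1],
])

```text
time_s: 1.6
ee_pos: [0.3983, -0.0968, 0.2624]
eef_rot: [-3.142, -0.0, -1.11]
force: [0.8, -1.5, 0.1]
grip_width: 0.0941
```

Emit:
drive_tool([
  [[0,0,0],[-39.5,-27.4,0],1],
  [[0,0,0],[-39.5,-27.4,0],1],
  [[0,0,0],[-39.5,-27.4,0],1],
  [[0,0,0],[-39.5,-27.4,0],1],
  [[0,0,0],[-39.5,-27.4,0],1],
  [[0,0,0],[-39.5,-27.4,0],1],
  [[0,0,0],[-39.5,-27.4,0],1],
  [[0,0,0],[-39.5,-27.4,0],1],
  [[0,0,0],[0,0,40],1],
  [[0,0,0],[0,0,40],1],
  [[0,0,0],[0,0,40],1],
  [[0,0,0],[0,0,40],1],
  [[0,0,0],[0,0,0],1],
])

```text
time_s: 3.22
ee_pos: [0.4523, 0.2813, 0.1001]
eef_rot: [3.136, -0.0, -1.11]
force: [-0.0, 0.3, 0.5]
grip_width: 0.0941
```

```bash
python3 - <<'E'
from h import *
for n in("side","top"):
    cv2.imwrite(f"pics/{n}1.png",cv2.cvtColor(ctrl.camera(n),cv2.COLOR_RGB2BGR))
b=cv2.imread("pics/side1.png");cv2.imwrite("pics/s1c.png",cv2.resize(b[120:240,240:400],None,fx=5,fy=5,interpolation=cv2.INTER_CUBIC))
E
```

```text
(no output)
```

View pics/s1c.png

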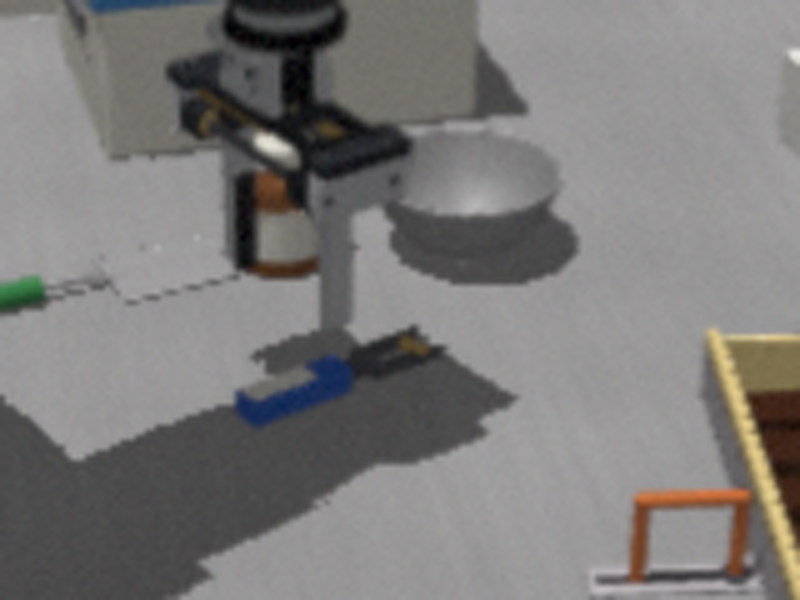

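View pics/top1.png

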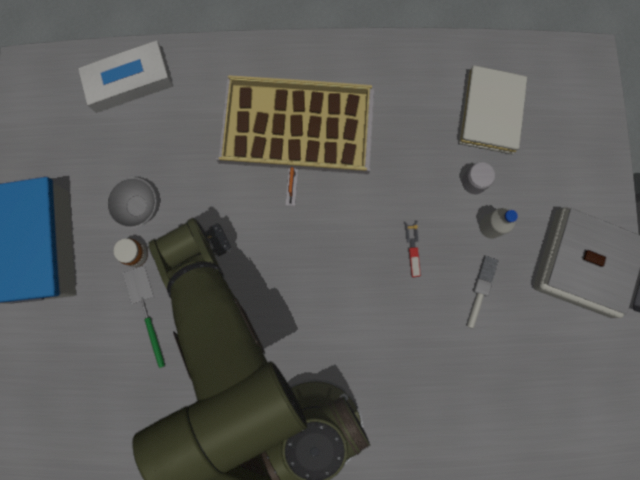

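The side view puts the blue handle at crop (238-352, 357-425), with the fingers above and straddling it. In the top view the arm hides the tag. I'll cross-check the tag position from the side view.

```bash
python3 - <<'E'
from h import *
np.set_printoptions(precision=4,suppress=True)
c=np.array([.4541,.2837]);y=np.radians(26.4);R=np.array([[np.cos(y),-np.sin(y)],[np.sin(y),np.cos(y)]])
q=[(40,12),(40,-12),(-40,-12),(-40,12)]
im=cv2.imread("pics/side1.png");s=8;x0,y0=270,180
z=cv2.resize(im[y0:y0+50,x0:x0+80],None,fx=s,fy=s,interpolation=cv2.INTER_CUBIC)
for h in(0,.02):
    P=[(*(c+R@np.array(p)/1000),h) for p in q];u=proj("side",P);print(u)
    for p in u: cv2.circle(z,tuple(int(v) for v in ((p-[x0,y0])+.5)*s),2,(0,255,255),-1)
cv2.imwrite("pics/s1o.png",z);o=ctrl.get_obs();print(o['ee_pos'],o['eef_rot'],o['force'],o['qpos'])
E
```

```text
[[305.4762 194.8357]
 [309.6147 197.9097]
 [289.6849 205.501 ]
 [285.6404 202.2906]]
[[305.4389 189.7481]
 [309.6042 192.795 ]
 [289.5384 200.3209]
 [285.4686 197.138 ]]
[0.454  0.2823 0.1036] [-3.1409  0.     -1.1101] [-0.1567  0.6148 -0.0417] [0.4877 0.3956 1.6886 0.     1.0567 1.5978]
```

View pics/s1o.png

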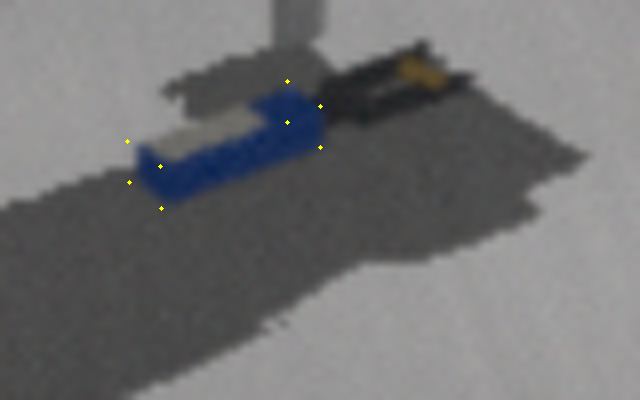

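Emit:
drive_tool([
  [[0,0,0],[0,0,30],1],
  [[0,0,0],[0,0,30],1],
  [[0,0,0],[0,0,14],1],
  [[0,0,0],[0,0,7],1],
  [[0,0,0],[0,0,0],1],
  [[0,0,0],[0,0,0],1],
])

```text
time_s: 4.08
ee_pos: [0.4541, 0.2823, 0.0224]
eef_rot: [-3.14, 0.0, -1.11]
force: [-0.6, -0.1, -0.2]
grip_width: 0.0942
```

Emit:
drive_tool([
  [[0,0,0],[0,0,2],1],
  [[0,0,0],[0,0,0],0.4],
  [[0,0,0],[0,0,0],0.3],
  [[0,0,0],[0,0,0],0],
  [[0,0,0],[0,0,0],0],
  [[0,0,0],[0,0,0],0],
  [[0,0,0],[0,0,0],0],
  [[0,0,0],[0,0,0],0],
  [[0,0,0],[0,0,0],0],
], squeeze=50)

```text
time_s: 5.2
ee_pos: [0.4536, 0.2821, 0.0195]
eef_rot: [3.142, 0.0, -1.11]
force: [1.0, 0.6, 0.1]
grip_width: 0.0235
```

Emit:
drive_tool([
  [[0,0,0],[0,0,-10],0],
  [[0,0,0],[0,0,-30],0],
  [[0,0,0],[0,0,-40],0],
  [[0,0,0],[34.3,12,0],0],
  [[0,0,0],[34.3,12,0],0],
  [[0,0,0],[34.3,12,0],0],
  [[0,0,0],[34.3,12,0],0],
  [[0,0,0],[34.3,12,0],0],
  [[0,0,0],[34.3,12,0],0],
  [[0,0,8],[0,0,0],0],
  [[0,0,8],[0,0,0],0],
  [[0,0,8],[0,0,0],0],
  [[0,0,7.9],[0,0,0],0],
  [[0,0,0],[0,0,0],0],
  [[0,0,0],[0,0,0],0],
])

```text
time_s: 7.08
ee_pos: [0.4807, 0.0657, 0.0997]
eef_rot: [-3.141, 0.0, -1.664]
force: [-0.0, -0.4, -1.0]
grip_width: 0.0235
```

```bash
python3 - <<'E'
from h import *
for n in("side","top"):
    cv2.imwrite(f"pics/{n}2.png",cv2.cvtColor(ctrl.camera(n),cv2.COLOR_RGB2BGR))
a=cv2.imread("pics/top2.png");cv2.imwrite("pics/t2c.png",cv2.resize(a[155:255,240:340],None,fx=6,fy=6,interpolation=cv2.INTER_CUBIC))
a=cv2.imread("pics/side2.png");cv2.imwrite("pics/s2c.png",cv2.resize(a[170:260,290:410],None,fx=6,fy=6,interpolation=cv2.INTER_CUBIC))
o=ctrl.get_obs();print(o)
E
```

```text
{'time_s': 7.175, 'qpos': array([6.03265963e-02, 3.03177611e-01, 1.82896539e+00, 2.15759605e-05,
       1.00938053e+00, 1.72518117e+00]), 'joint_vel': array([ 1.02129197e-03,  2.71449216e-03, -9.99209474e-05, -6.52627163e-04,
       -1.12941025e-03,  1.11334955e-02]), 'tau': array([-3.05451722e-03, -4.87058651e+01, -3.04110682e+01, -1.53503534e-03,
       -1.07206742e-01, -4.46345180e-02]), 'ee_pos': array([0.48063153, 0.06570143, 0.09957871]), 'eef_rot': array([-3.14152715e+00,  2.86779917e-05, -1.66486606e+00]), 'force': array([ 0.0526455 , -0.76712935, -1.85789411]), 'moment': array([ 0.00218555,  0.0758622 , -0.0405802 ]), 'grip_width': 0.02346648240954545}
```

View pics/t2c.png

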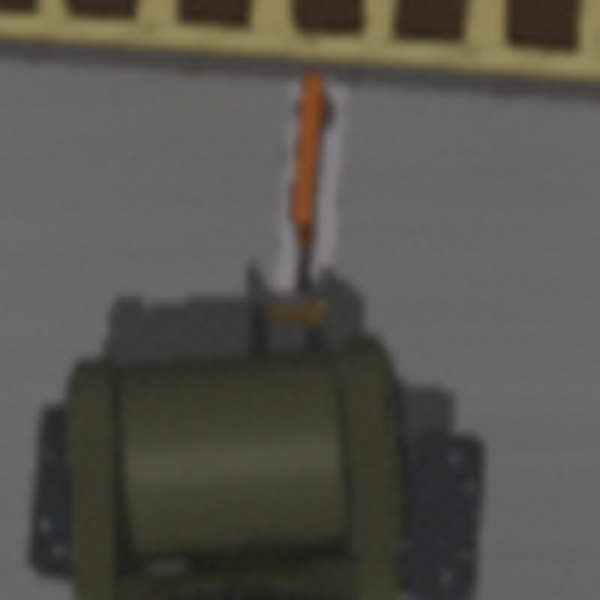

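View pics/s2c.png

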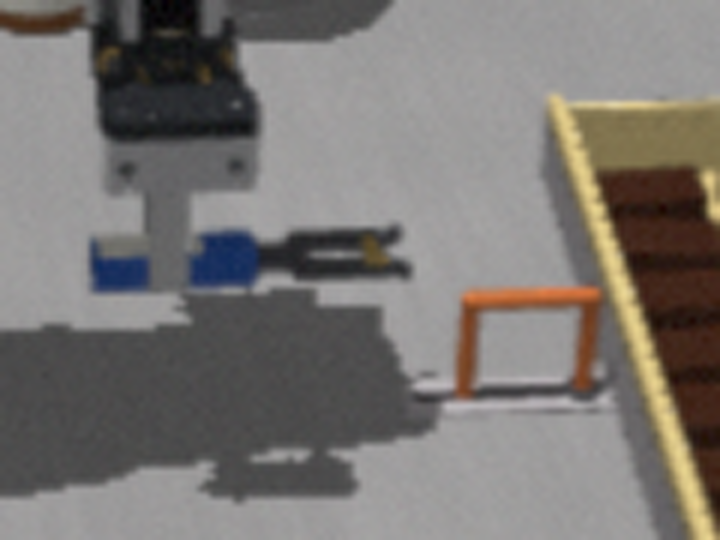

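The top view shows the flared prong tips at crop (252,265) and (332,272), in line with the eye bar at (302,215). The side view shows the tag level in the grip. I'll check the alignment in numbers.

```bash
python3 - <<'E'
from h import *
np.set_printoptions(precision=4,suppress=True)
def c(x0,y0,s,pts): return np.array([[x0+(x+.5)/s-.5,y0+(y+.5)/s-.5] for x,y in pts])
T=np.array([.4806,.0657]);y=-1.6649+np.pi/2;ax=np.array([np.cos(y),np.sin(y)]);n=np.array([-ax[1],ax[0]])
G=plane("top",c(240,155,6,[(252,268),(332,274),(268,313),(325,313)]),.0937)
for g in G: print("top",g, "tag x,y",(g[:2]-T)@ax,(g[:2]-T)@n)
G=plane("side",c(290,170,6,[(400,232),(410,270),(372,238),(378,262)]),.0937)
for g in G: print("side",g,"tag x,y",(g[:2]-T)@ax,(g[:2]-T)@n)
B=plane("top",c(240,155,6,[(301,218),(313,75)]),.065);d=B[1]-B[0]
for g in B: print("bar",g,(g[:2]-T)@ax,(g[:2]-T)@n)
B=plane("side",c(290,170,6,[(470,297),(465,395)]),.065)
B[1]=plane("side",c(290,170,6,[(465,393)]),.0025)
for g in B: print("post side",g,(g[:2]-T)@ax,(g[:2]-T)@n)
E
```

```text
top [0.5992 0.0735 0.0937] tag x,y 0.11735286805782505 0.018956222895920107
top [0.5958 0.0389 0.0937] tag x,y 0.11722437500044325 -0.015829481865713015
top [0.5793 0.0669 0.0937] tag x,y 0.09811435962814855 0.010435070515626142
top [0.5787 0.0422 0.0937] tag x,y 0.0999030552885716 -0.014155695003496116
side [0.597  0.0652 0.0937] tag x,y 0.11594427494664393 0.010473311476276007
side [0.5941 0.0321 0.0937] tag x,y 0.11615090402106121 -0.022761718330004236
side [0.5824 0.0622 0.0937] tag x,y 0.10162886494599835 0.0060858341164002905
side [0.5805 0.0413 0.0937] tag x,y 0.1017678233434507 -0.014918285545073295
bar [0.6269 0.0531 0.065 ] 0.14679989278906563 0.0012241040687600822
bar [0.6917 0.0469 0.065 ] 0.21191141296168925 0.0011111209040547809
post side [0.629  0.0458 0.065 ] 0.1496562388600682 -0.005830550461315016
post side [0.632  0.0515 0.0025] 0.1520651551361608 0.00010519088837917761
```

Emit:
drive_tool([
  [[0,0,0],[0,0,30],0],
  [[0,0,0],[0,0,30],0],
  [[0,0,0],[0,0,12.5],0],
  [[0,0,0],[0,0,0],0],
  [[0,0,0],[0,-12,0],0],
  [[0,0,0],[0,-8,0],0],
  [[0,0,0],[0,-5,0],0],
  [[0,0,0],[0,0,0],0],
  [[0,0,0],[0,0,0],0],
  [[0,0,0],[0,0,0],0],
], squeeze=60)

```text
time_s: 8.43
ee_pos: [0.5054, 0.0633, 0.027]
eef_rot: [3.142, 0.0, -1.667]
force: [-0.0, 0.2, -1.6]
grip_width: 0.0233
```

```bash
python3 - <<'E'
from h import *
for n in("side","top"):
    cv2.imwrite(f"pics/{n}3.png",cv2.cvtColor(ctrl.camera(n),cv2.COLOR_RGB2BGR))
a=cv2.imread("pics/top3.png");cv2.imwrite("pics/t3c.png",cv2.resize(a[155:225,250:340],None,fx=8,fy=8,interpolation=cv2.INTER_CUBIC))
a=cv2.imread("pics/side3.png");cv2.imwrite("pics/s3c.png",cv2.resize(a[190:260,300:400],None,fx=8,fy=8,interpolation=cv2.INTER_CUBIC))
o=ctrl.get_obs();print(o['ee_pos'],o['eef_rot'],o['force'],o['moment'])
E
```

```text
[0.50540985 0.06333551 0.02698831] [ 3.14155183e+00 -1.55500579e-05 -1.66681389e+00] [ 0.38124603 -0.58089934 -1.33361125] [ 0.00126211  0.00070079 -0.01374461]
```

View pics/t3c.png

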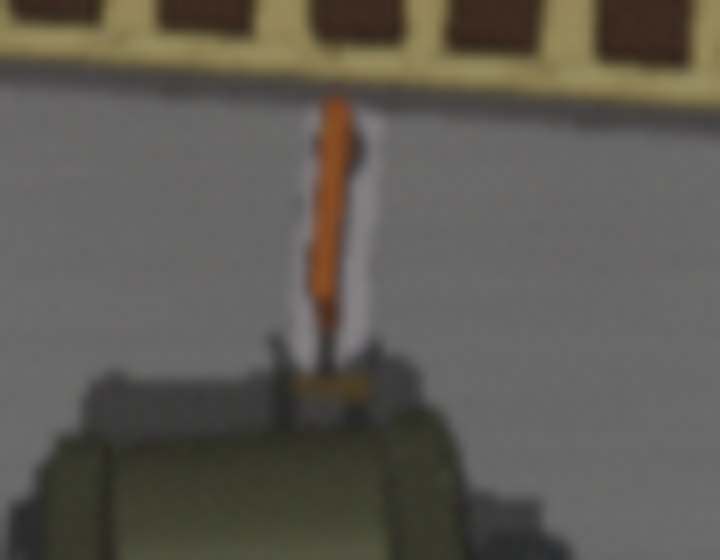

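View pics/s3c.png

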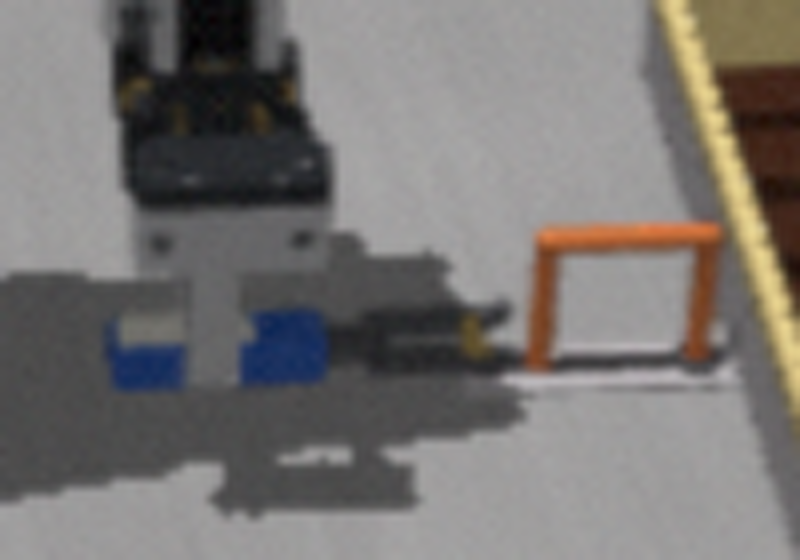

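In the top view the prong tips at crop (278,345) and (372,345) are centred on the slot and post at x≈326. In the side view the tag is level, short of the post. Next I'll advance by feel.

Emit:
drive_tool([
  [[0,0,0],[0,-5,0],0],
  [[0,0,0],[0,-4,0],0],
  [[0,0,0],[0,-3,0],0],
  [[0,0,0],[0,0,0],0],
  [[0,0,0],[0,0,0],0],
])

```text
time_s: 9.15
ee_pos: [0.5174, 0.0621, 0.0269]
eef_rot: [3.141, -0.0, -1.667]
force: [0.1, 0.4, -1.2]
grip_width: 0.0234
```

Emit:
drive_tool([
  [[0,0,0],[0,-1,0],0],
  [[0,0,0],[0,-1,0],0],
  [[0,0,0],[0,0,0],0],
])

```text
time_s: 9.52
ee_pos: [0.5195, 0.0619, 0.027]
eef_rot: [-3.142, 0.0, -1.667]
force: [-0.0, -0.5, -2.6]
grip_width: 0.0239
```

Emit:
drive_tool([
  [[0,0,0],[0,-1,0],0],
  [[0,0,0],[0,-1,0],0],
  [[0,0,0],[0,0,0],0],
])

```text
time_s: 9.9
ee_pos: [0.5215, 0.0617, 0.0269]
eef_rot: [-3.142, 0.0, -1.667]
force: [-0.3, 0.1, -1.0]
grip_width: 0.0231
```

Emit:
drive_tool([
  [[0,0,0],[0,-1,0],0],
  [[0,0,0],[0,-1,0],0],
  [[0,0,0],[0,0,0],0],
])

```text
time_s: 10.28
ee_pos: [0.5234, 0.0616, 0.0269]
eef_rot: [3.141, -0.0, -1.667]
force: [-0.9, -0.3, -1.2]
grip_width: 0.0235
```

Emit:
drive_tool([
  [[0,0,0],[0,-1,0],0],
  [[0,0,0],[0,0,0],0],
])

```text
time_s: 10.52
ee_pos: [0.5242, 0.0615, 0.0268]
eef_rot: [3.141, -0.0, -1.667]
force: [-3.8, 0.2, -0.3]
grip_width: 0.0235
```

Emit:
drive_tool([
  [[0,0,0],[0,-1,0],0],
  [[0,0,0],[0,0,0],0],
])

```text
time_s: 10.78
ee_pos: [0.5253, 0.0613, 0.0269]
eef_rot: [3.141, -0.0, -1.667]
force: [-3.5, -1.1, -0.7]
grip_width: 0.0236
```

Contact with the gate came at TCP x≈0.5237 at about 3.8 N. The jaw's bottom should bear around x≈0.558. I'll push on in steps.

Emit:
drive_tool([
  [[0,0,0],[0,-1.5,0],0],
  [[0,0,0],[0,-1.5,0],0],
  [[0,0,0],[0,-1.5,0],0],
  [[0,0,0],[0,-1.5,0],0],
  [[0,0,0],[0,0,0],0],
])

```text
time_s: 11.4
ee_pos: [0.5313, 0.0608, 0.0268]
eef_rot: [3.141, -0.0, -1.667]
force: [-4.4, -0.7, -1.5]
grip_width: 0.0234
```

Emit:
drive_tool([
  [[0,0,0],[0,-1.5,0],0],
  [[0,0,0],[0,-1.5,0],0],
  [[0,0,0],[0,-1.5,0],0],
  [[0,0,0],[0,-1.5,0],0],
  [[0,0,0],[0,0,0],0],
])

```text
time_s: 12.02
ee_pos: [0.5374, 0.06, 0.0268]
eef_rot: [3.141, -0.0, -1.667]
force: [-4.5, -2.4, -2.2]
grip_width: 0.0235
```

Emit:
drive_tool([
  [[0,0,0],[0,-1.5,0],0],
  [[0,0,0],[0,-1.5,0],0],
  [[0,0,0],[0,-1.5,0],0],
  [[0,0,0],[0,0,0],0],
])

```text
time_s: 12.52
ee_pos: [0.5421, 0.0597, 0.027]
eef_rot: [-3.141, -0.0, -1.667]
force: [-1.7, -1.9, -0.8]
grip_width: 0.0237
```

Emit:
drive_tool([
  [[0,0,0],[0,-1.5,0],0],
  [[0,0,0],[0,-1.5,0],0],
  [[0,0,0],[0,0,0],0],
])

```text
time_s: 12.9
ee_pos: [0.5451, 0.0595, 0.027]
eef_rot: [-3.141, 0.0, -1.667]
force: [-2.3, -2.5, -1.8]
grip_width: 0.024
```

Emit:
drive_tool([
  [[0,0,0],[0,-1.5,0],0],
  [[0,0,0],[0,-1.5,0],0],
  [[0,0,0],[0,0,0],0],
])

```text
time_s: 13.28
ee_pos: [0.5481, 0.0592, 0.027]
eef_rot: [-3.141, 0.0, -1.667]
force: [-1.5, -2.1, -1.6]
grip_width: 0.0237
```

Emit:
drive_tool([
  [[0,0,0],[0,-1.5,0],0],
  [[0,0,0],[0,-1.5,0],0],
  [[0,0,0],[0,0,0],0],
])

```text
time_s: 13.65
ee_pos: [0.5511, 0.0589, 0.027]
eef_rot: [-3.141, 0.0, -1.667]
force: [-1.0, -2.7, -0.8]
grip_width: 0.0235
```

Emit:
drive_tool([
  [[0,0,0],[0,-1,0],0],
  [[0,0,0],[0,-1,0],0],
  [[0,0,0],[0,0,0],0],
])

```text
time_s: 14.02
ee_pos: [0.5531, 0.0587, 0.027]
eef_rot: [-3.141, 0.0, -1.667]
force: [0.6, -2.8, -2.0]
grip_width: 0.0232
```

Emit:
drive_tool([
  [[0,0,0],[0,-1,0],0],
  [[0,0,0],[0,0,0],0],
])

```text
time_s: 14.28
ee_pos: [0.5541, 0.0586, 0.0271]
eef_rot: [-3.141, -0.0, -1.667]
force: [0.3, -4.9, -0.6]
grip_width: 0.023
```

Emit:
drive_tool([
  [[0,0,0],[0,-0.7,0],0],
  [[0,0,0],[0,0,0],0],
])

```text
time_s: 14.52
ee_pos: [0.5545, 0.0589, 0.0269]
eef_rot: [3.142, 0.0, -1.667]
force: [-0.3, -0.6, -2.0]
grip_width: 0.0235
```

Emit:
drive_tool([
  [[0,0,0],[0,-0.5,0],0],
  [[0,0,0],[0,0,0],0],
])

```text
time_s: 14.78
ee_pos: [0.555, 0.0587, 0.0269]
eef_rot: [3.141, 0.0, -1.667]
force: [-0.3, -1.0, -1.9]
grip_width: 0.0233
```

The lateral gate force fell from -4.9 to about -0.6 N at x≈0.5545, which suggests the gate has snapped shut. I'll take a quick look before drawing back.

```bash
python3 - <<'E'
from h import *
a=ctrl.camera("side")[...,::-1];cv2.imwrite("pics/s4c.png",cv2.resize(np.ascontiguousarray(a[190:260,300:400]),None,fx=8,fy=8,interpolation=cv2.INTER_CUBIC))
E
```

```text
(no output)
```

View pics/s4c.png

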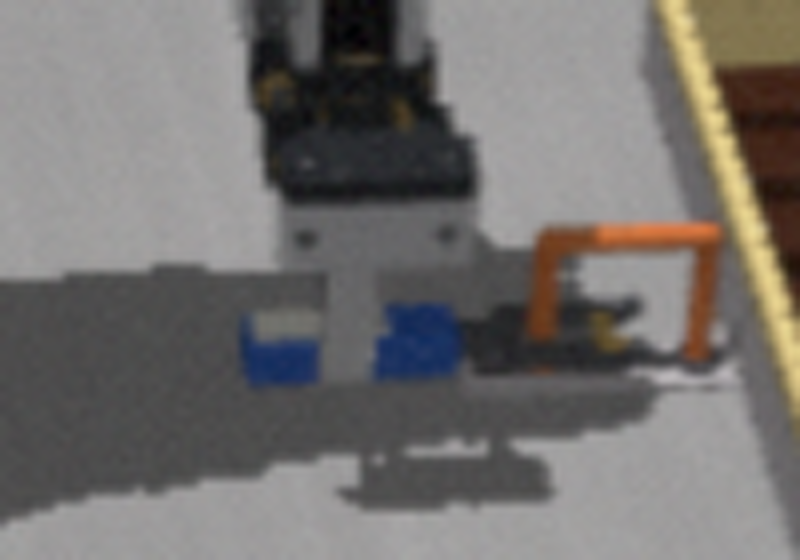

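Emit:
drive_tool([
  [[0,0,0],[0,2,0],0],
  [[0,0,0],[0,2,0],0],
  [[0,0,0],[0,2,0],0],
  [[0,0,0],[0,2,0],0],
  [[0,0,0],[0,0,0],0],
])

```text
time_s: 15.45
ee_pos: [0.5469, 0.0593, 0.027]
eef_rot: [3.142, 0.0, -1.667]
force: [0.0, 0.3, -1.5]
grip_width: 0.0238
```

The side view shows the post at crop (543,330) inside the jaw, and the brass gate at (605,330) lies straight across the mouth behind it, so it is shut. Drawing back is force-free so far. Next I'll feel for the gate.

Emit:
drive_tool([
  [[0,0,0],[0,2,0],0],
  [[0,0,0],[0,2,0],0],
  [[0,0,0],[0,1,0],0],
  [[0,0,0],[0,0,0],0],
])

```text
time_s: 15.95
ee_pos: [0.542, 0.0598, 0.027]
eef_rot: [-3.142, 0.0, -1.667]
force: [-0.2, 0.6, -1.7]
grip_width: 0.0236
```

Emit:
drive_tool([
  [[0,0,0],[0,1,0],0],
  [[0,0,0],[0,0,0],0],
])

```text
time_s: 16.2
ee_pos: [0.541, 0.0599, 0.0269]
eef_rot: [3.142, -0.0, -1.667]
force: [-0.1, -0.3, -1.5]
grip_width: 0.0235
```

Emit:
drive_tool([
  [[0,0,0],[0,0.7,0],0],
  [[0,0,0],[0,0,0],0],
])

```text
time_s: 16.45
ee_pos: [0.5403, 0.06, 0.0269]
eef_rot: [3.142, 0.0, -1.667]
force: [-0.8, -0.2, -0.7]
grip_width: 0.0234
```

Emit:
drive_tool([
  [[0,0,0],[0,0.5,0],0],
  [[0,0,0],[0,0,0],0],
])

```text
time_s: 16.7
ee_pos: [0.5399, 0.06, 0.027]
eef_rot: [-3.142, -0.0, -1.667]
force: [-0.2, 0.5, -1.5]
grip_width: 0.0237
```

Emit:
drive_tool([
  [[0,0,0],[0,0.5,0],0],
  [[0,0,0],[0,0,0],0],
])

```text
time_s: 16.95
ee_pos: [0.5394, 0.06, 0.027]
eef_rot: [-3.142, -0.0, -1.667]
force: [0.1, 0.1, -1.2]
grip_width: 0.0237
```

Emit:
drive_tool([
  [[0,0,0],[0,0.3,0],0],
  [[0,0,0],[0,0,0],0],
])

```text
time_s: 17.2
ee_pos: [0.5392, 0.0601, 0.027]
eef_rot: [-3.141, 0.0, -1.667]
force: [1.4, 0.5, -1.5]
grip_width: 0.0236
```

Emit:
drive_tool([
  [[0,0,0],[0,0.2,0],0],
  [[0,0,0],[0,0,0],0],
])

```text
time_s: 17.45
ee_pos: [0.5391, 0.0601, 0.027]
eef_rot: [-3.141, 0.0, -1.667]
force: [2.6, -0.2, -2.0]
grip_width: 0.0235
```

Emit:
drive_tool([
  [[0,0,0],[0,0.1,0],0],
  [[0,0,0],[0,0,0],0],
])

```text
time_s: 17.7
ee_pos: [0.539, 0.0601, 0.0271]
eef_rot: [-3.141, 0.0, -1.667]
force: [4.2, -0.1, -2.8]
grip_width: 0.0235
```

Emit:
drive_tool([
  [[0,0,0],[0,0.2,0],0],
  [[0,0,0],[0,0,0],0],
])

```text
time_s: 17.95
ee_pos: [0.5389, 0.0601, 0.0271]
eef_rot: [-3.141, 0.0, -1.667]
force: [4.9, -0.8, -2.8]
grip_width: 0.0235
```

Emit:
drive_tool([
  [[0,0,0],[0,0.2,0],0],
  [[0,0,0],[0,0,0],0],
])

```text
time_s: 18.2
ee_pos: [0.5389, 0.0601, 0.0272]
eef_rot: [-3.14, 0.0, -1.667]
force: [6.9, 0.1, -2.7]
grip_width: 0.0235
```

Emit:
drive_tool([
  [[0,0,0],[0,0.2,0],0],
  [[0,0,0],[0,0.2,0],0],
  [[0,0,0],[0,0,0],0],
])

```text
time_s: 18.58
ee_pos: [0.5388, 0.0601, 0.0273]
eef_rot: [-3.139, 0.0, -1.667]
force: [8.2, -0.4, -2.9]
grip_width: 0.0237
```

Emit:
drive_tool([
  [[0,0,0],[0,0.2,0],0],
  [[0,0,0],[0,0,0],0],
])

```text
time_s: 18.82
ee_pos: [0.5388, 0.0601, 0.0274]
eef_rot: [-3.139, 0.0, -1.667]
force: [10.1, -2.0, -3.9]
grip_width: 0.0237
```

Emit:
drive_tool([
  [[0,0,0],[0,0.05,0],0],
  [[0,0,0],[0,0,0],0],
  [[0,0,0],[0,0,0],0],
])

```text
time_s: 19.2
ee_pos: [0.5388, 0.0601, 0.0273]
eef_rot: [-3.139, 0.0, -1.667]
force: [9.1, -0.2, -4.0]
grip_width: 0.0239
```

Emit:
drive_tool([
  [[0,0,0],[0,0,0],0],
  [[0,0,0],[0,0,0],0],
  [[0,0,0],[0,0,0],0],
])

```text
time_s: 19.58
ee_pos: [0.5387, 0.0601, 0.0273]
eef_rot: [-3.139, 0.0, -1.667]
force: [10.1, -0.3, -3.9]
grip_width: 0.0236
```

Emit:
drive_tool([
  [[0,0,0],[0,0.1,0],0],
  [[0,0,0],[0,0,0],0],
  [[0,0,0],[0,0,0],0],
  [[0,0,0],[0,0,0],0],
  [[0,0,0],[0,0,0],0],
  [[0,0,0],[0,0,0],0],
])

```text
time_s: 20.32
ee_pos: [0.5387, 0.0601, 0.0274]
eef_rot: [-3.139, 0.0, -1.667]
force: [9.9, -1.1, -3.6]
grip_width: 0.0235
```

The tug held about 10 N for over 1.5 s. Now I'll relax it, centre the post in the jaw and lower the tag.

Emit:
drive_tool([
  [[0,0,0],[0,-1.5,0],0],
  [[0,0,0],[0,-2,0],0],
  [[0,0,0],[0,-2,0],0],
  [[0,0,0],[0,0,2.5],0],
  [[0,0,0],[0,0,2],0],
  [[0,0,0],[0,0,1],0],
  [[0,0,0],[0,0,0],0],
])

```text
time_s: 21.2
ee_pos: [0.543, 0.0597, 0.0213]
eef_rot: [3.141, -0.0, -1.667]
force: [0.2, 0.4, -1.2]
grip_width: 0.0234
```

Emit:
drive_tool([
  [[0,0,0],[0,0,0.7],0],
  [[0,0,0],[0,0,0],0],
])

```text
time_s: 21.45
ee_pos: [0.5431, 0.0597, 0.0208]
eef_rot: [-3.142, 0.0, -1.667]
force: [0.0, -0.5, -1.3]
grip_width: 0.0235
```

Emit:
drive_tool([
  [[0,0,0],[0,0,0.5],0],
  [[0,0,0],[0,0,0],0],
])

```text
time_s: 21.7
ee_pos: [0.5431, 0.0597, 0.0202]
eef_rot: [3.141, -0.0, -1.667]
force: [-0.4, -0.0, -1.5]
grip_width: 0.0235
```

Emit:
drive_tool([
  [[0,0,0],[0,0,0.3],0],
  [[0,0,0],[0,0,0],0],
])

```text
time_s: 21.95
ee_pos: [0.5431, 0.0597, 0.0199]
eef_rot: [3.142, 0.0, -1.667]
force: [0.6, 0.6, -1.6]
grip_width: 0.0235
```

Emit:
drive_tool([
  [[0,0,0],[0,0,0.4],0],
  [[0,0,0],[0,0,0],0],
])

```text
time_s: 22.2
ee_pos: [0.5431, 0.0597, 0.0195]
eef_rot: [3.142, -0.0, -1.667]
force: [0.7, -0.1, -2.1]
grip_width: 0.0236
```

Emit:
drive_tool([
  [[0,0,0],[0,0,0.3],0],
  [[0,0,0],[0,0,0],0],
])

```text
time_s: 22.45
ee_pos: [0.5431, 0.0597, 0.0194]
eef_rot: [-3.142, 0.0, -1.667]
force: [-1.4, -0.2, 3.2]
grip_width: 0.0236
```

It is on the bench. Next I'll release and rise.

Emit:
drive_tool([
  [[0,0,0],[0,0,-0.3],0],
  [[0,0,0],[0,0,0],0.3],
  [[0,0,0],[0,0,0],0.45],
  [[0,0,0],[0,0,0],0.5],
  [[0,0,0],[0,0,0],0.5],
  [[0,0,0],[0,0,0],0.5],
], squeeze=10)

```text
time_s: 23.2
ee_pos: [0.5431, 0.0597, 0.0196]
eef_rot: [-3.142, 0.0, -1.667]
force: [0.1, -0.3, 0.0]
grip_width: 0.0468
```

Emit:
drive_tool([
  [[0,0,0],[0,0,-5],0.5],
  [[0,0,0],[0,0,-20],0.5],
  [[0,0,0],[0,0,-40],0.5],
  [[0,0,0],[0,0,-50],0.5],
  [[0,0,0],[0,40,-40],0.5],
  [[0,0,0],[0,50,0],0.5],
  [[0,0,0],[0,50,0],0.5],
  [[0,0,0],[0,0,0],0.5],
  [[0,0,0],[0,0,0],0.5],
])

```text
time_s: 24.32
ee_pos: [0.4045, 0.0731, 0.1752]
eef_rot: [-3.14, 0.0, -1.667]
force: [0.8, -0.3, 0.4]
grip_width: 0.0469
```

```bash
python3 - <<'E'
from h import *
for n in("side","top"):
    cv2.imwrite(f"pics/{n}5.png",cv2.cvtColor(ctrl.camera(n),cv2.COLOR_RGB2BGR))
a=cv2.imread("pics/top5.png")[150:250,245:345];b=cv2.imread("pics/side5.png")[195:257,305:405]
cv2.imwrite("pics/t5c.png",cv2.resize(a,None,fx=6,fy=6,interpolation=cv2.INTER_CUBIC))
cv2.imwrite("pics/s5c.png",cv2.resize(b,None,fx=8,fy=8,interpolation=cv2.INTER_CUBIC))
print(ctrl.get_obs())
E
```

```text
{'time_s': 24.425, 'qpos': array([8.94171731e-02, 3.73191939e-02, 1.94572573e+00, 8.40038044e-06,
       1.15813758e+00, 1.75659565e+00]), 'joint_vel': array([-0.00256047,  0.007232  ,  0.00474134,  0.00055522,  0.00010769,
        0.00134349]), 'tau': array([ 1.57846478e-01, -3.59651184e+01, -3.27481234e+01,  3.94764153e-03,
       -6.55136816e-02, -1.73233955e-03]), 'ee_pos': array([0.40464849, 0.07302803, 0.1746961 ]), 'eef_rot': array([-3.14119099e+00,  8.33303837e-05, -1.66718182e+00]), 'force': array([-0.19172535, -0.17306836, -0.4196544 ]), 'moment': array([0.09257897, 0.00027768, 0.01053168]), 'grip_width': 0.04687361701436998}
```

View pics/t5c.png

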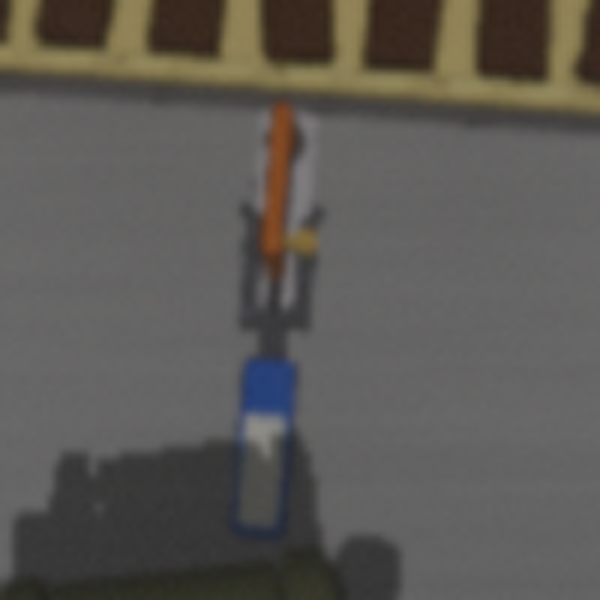

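View pics/s5c.png

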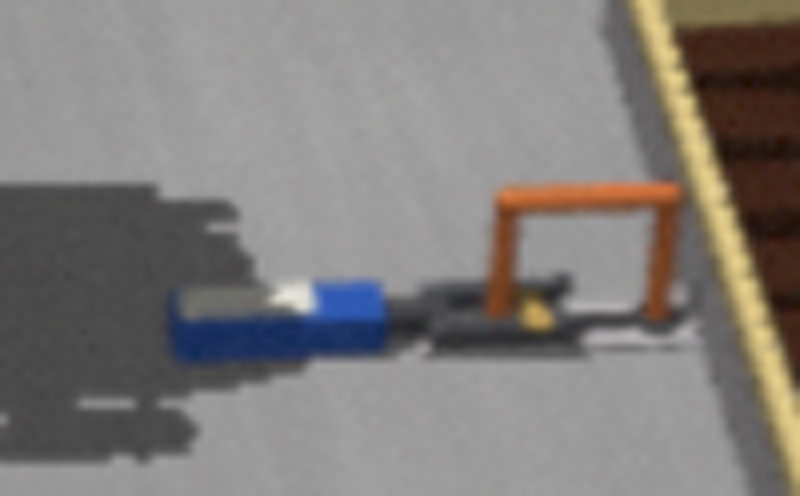

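View pics/side5.png

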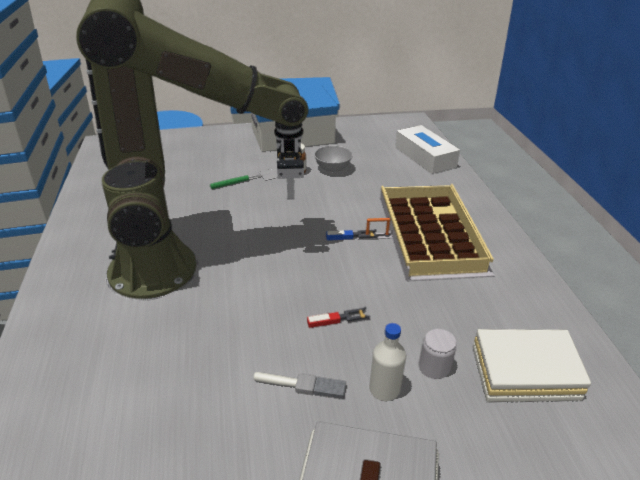

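The tag lies flat, with the post in the jaw (side crop (500,310)) and the brass gate across the mouth behind it at (538,312). Everything else is where it was and the gripper is clear.

```bash
python3 -c "
from station import ctrl
print(ctrl.hand_in())"
```

```text
the job is handed in; nothing more can be done
None
```

The blue tag is hooked on the eye's front post with its gate shut, lying flat on the bench, and I handed the job in at about 24.4 s.

- **Hooking on:** I met the gate by feel at about 3.8 N. The forward push read no more than about 4.5 N, and the largest sideways reading was about 4.9 N. The sideways force then dropped away as the gate snapped shut.
- **Proof tug:** I drew the tag back against the closed gate. The readings stayed between 9.1 and 10.1 N for about 1.5 s and the gate held. No force reading came near the 20 N limit on the eye.
- **Letting go:** I moved the tag forward off the gate, lowered it until the bench took it (about 3 N), opened the gripper and backed away.
- **Last checks:** The final side picture shows the post inside the jaw, the gate across the mouth behind it, and the tag flat. The red tag and the other things look unmoved, and the gripper is clear. In the final top picture the eye's bar partly hides the gate, so the shut gate rests on the side view and on the tug.
- **Disagreement:** The two cameras differed by about 3 mm in y. I used the mean and checked the alignment again before going in.

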